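# Clamp the charcoal block in the carving fixture with the torque knob

## Robot

A 6-joint arm with a two-finger parallel gripper is mounted at the origin on a cart in front of the work surface, level with it; the furniture and walls round the work are solid. World frame = base frame: x ahead of the robot, y to its left, z up, the work surface at z = 0. Lengths are in mm, angles in rad, forces in N, time in s.
With the tool pointing down it reaches from about 350 to 975 mm from the base axis. Payload 7.1 kg.
Tool frame: the origin (TCP) lies between the finger pads, 19 mm behind the fingertips; this is the grasp point; z points along the fingers, y is the line along which they close (so a half turn about z gives the same grasp; the last joint's range is limited). The gripper opens to 88 mm and grips with 3 to 60 N. Pads are 20 mm wide; open, the fingers measure 115 mm over their backs; the gripper's body (75 mm by 178 mm) begins 61 mm behind the grasp point.
Start: joints at [1.215, 0.423, 1.63, -0, 1.089, -0.019], TCP at [206.511, 589.88, 241.375] pointing down, gripper open.
Joint ranges: [-3, 3], [-0.9, 2.11], [0.09, 2.58], [-1.31, 4.45], [0.11, 2.69], [-2.54, 2.54]. Speed limits (rad/s): [2.39, 2.39, 3.01, 3.14, 3.14, 3.14].

## Interface

Orientations are given as a unit quaternion [x, y, z, w].
In Python, from station import env, set_gripper, viewer, workorder gives the robot as it stands. Calls block until the motion is done:
- env.reach(position, orientation): joint-space move of the TCP to a pose.
- env.move_l(position, rot=None, rate=150, f_stop=None): straight line of the TCP; rot=None keeps the orientation; rate is the mean speed in mm/s. With f_stop (N) it stops when the force on the tool has changed by that much, and returns True; else False.
- env.move_joints(angles): joint-space move.
- set_gripper(opening): finger opening in mm; the grip force is fixed at half the most; returns when the fingers have stopped.
- env.hold(seconds).
- env.ik(position, orientation): joint angles nearest the present ones, or None.
- env.read_state(): the state.
- viewer.camera(name): name is "scene" or "top" or "wrist"; returns the picture (384x512x3 uint8, blue, green, red); there is no depth.
- viewer.camera_params(name): a dict with "fx", "fy", "cx", "cy" (pixels), "pose" (4x4, takes a point from camera to world coordinates); the wrist camera has in their place "tool_from_camera" (4x4, takes a point from camera to tool coordinates, whose origin is the TCP and whose axes are the flange's). Camera axes: x right, y up, looking along -z (the intrinsics and any distortion apply to the point x, -y, -z); pixel columns grow to the right and rows downward; lengths in mm; the calibration is good to about 2 mm. A picture is of the moment at which its call begins: read the wrist's pose just before it. camera_params takes no time and is no camera call.
A pose or a line that the arm cannot do raises env.IKError and nothing moves.
- workorder.sign_off(): hands the job in; it is judged then, once.
The state is a dict: "time_s": time; "qpos": joint angles; "dq": joint speeds; "tau": joint torques, N m; "tool_pos": TCP position; "orientation": TCP orientation; "force": force on the tool from outside, world axes, zero at the start; "wrist_torque": the same for the moment, N m; "width": finger opening in mm; "grip_force": force on a finger pad.
Only numpy, scipy, OpenCV 4.12 (cv2) and the standard library are available. Lean on these libraries where they do the work, as an engineer would, in place of code of your own. Each camera call takes 0.05 s, during which the arm holds its last target. There are 200 camera calls.

## Task

Get the brittle black charcoal block ready for carving: lay it flat in the metal fixture, lengthwise and pushed up against all three locating pins, and let go of it. Then swing the blue clamp arm over it as far as its stop and turn the black knob clockwise until its slip clutch clicks with the pad tight on the block - one click is enough, do not keep clicking it round. Leave the block clamped and the other things on the bench undisturbed.

Things in the scene. Friction and masses are not known exactly. Their poses are not given: they have to be found in the camera images.
- charcoal_block: Black charcoal soldering block, 62 (its x) x 101 (its y) x 29 (its z) mm, 0.16 kg, loose. Origin: centre of its underside. Lies flat on the bench at the start, to the left or right of the fixture. The rolling mill and its crank handle stand beyond the left place: lift the block well clear (0.15 m) before carrying it.
- fixture: Grey plate 230 (x) x 120 (y) x 14 mm, fixed to the bench. Origin: centre of its underside; x along the plate toward the post, z up. Its three upright steel pins are 10 mm thick, 12 mm tall above the plate: two stop the block on its +y side, one at its +x end; -x and -y sides are open. The seat point lies at (-45, 0, 14) mm, the post at (85, 0) mm.
- seat (a point): Where the charcoal block's origin must come to lie: on the plate's upper face, 14 mm above the bench; axes as the fixture's. The seated block has its 101 mm length along this x (either way round). Relative to this point the pins stand at (-32, +36), (+32, +36) mm, touching its long side at +y, and at (+55.5, 0) mm, touching its end at +x.
- post_axis (a point): Point on the vertical axis of the clamp post, at the height of the plate's upper face, 130 mm from the seat point along the seat's +x. The blue clamp arm turns about this axis. The post and arm hub reach 90 mm above the bench and are 36 mm in diameter. Its axes are the fixture's.
- knob_grip (a point): On the axis of the black fluted torque knob, 21 mm above its lower end, 9 mm below its top: a TCP height to grip it at. Knob: upright, 42 mm in diameter, 30 mm tall, orange disc and white line on top, its top 126 mm above the bench; on the tip of the clamp arm, 105 mm from the post axis. It does not rise or sink as it turns. Under it is a steel collar 52 mm in diameter.
- clamp_arm (a joint): Swing of the blue clamp arm about the post, rad: 0 = over the block, at its stop (arm along the seat's -x, knob and pad 25 mm from the seat point toward the post); grows anticlockwise seen from above, so closing is clockwise. At the start 1.2 to 1.6. Stays where it is left (about 2 N moves it at the knob). Underside of the arm 62 mm above the bench.
- screw (a joint): Turn of the clamp screw and the collar under the knob, rad; grows clockwise seen from above (tightening), 0 to 8.8. The knob drives it through the slip clutch; 0.07 Nm turns it free; self-locking. The pad sinks 10 mm a turn and meets the seated block at about 6.4; at the start 3.8 to 4.9 (pad 2.4 to 4 mm above the block).
- clamp_pad (a joint): How far the clamp pad is screwed down, m: 0 = top; about 0.010 when it meets the seated block.
- pad_foot: Black rubber-faced pad, 22 mm in diameter, under the tip of the arm on the knob's axis. Origin: centre of its underside.
- torque_knob (a joint): Slip of the knob on the screw, rad: 0 at the start, grows when the clutch slips as the knob is turned clockwise. A spring ball sits between twelve rollers: below the set torque (0.12 to 0.16 Nm) the slip stays under 0.1; at it the ball jumps on: one click = 0.52 rad. The knob's white line starts at the red one of the collar's twelve marks; each click moves it on by one mark.
- sanding_block: Light brown sanding block, 46 x 92 x 27 mm, loose, a bystander; origin at the centre of its underside, length along its y.
- rivet_jar: Glass jar with red lid, 52 mm in diameter, 76 mm tall, loose, a bystander; origin at the centre of its underside.
Things that resemble listed ones, but are neither listed nor needed, are in the scene too. Of the things shaped like the charcoal_block, the black one is meant.

How it is judged (in metres and radians):
On the way, in this order (a step that is already met when the one before it is completed fails the run):
1. the charcoal block lies in the fixture against all three pins, let go (x of charcoal_block in the frame of seat between -0.003 and 0.003 m and y of charcoal_block in the frame of seat between -0.003 and 0.003 m and z of charcoal_block in the frame of seat between -0.003 and 0.003 m and angle between the y axis of charcoal_block and the x axis of seat, either way round below 0.06 rad and contact force between the fingers and charcoal_block below 0.5 N), for 0.2 s.
2. the clamp arm is swung over the block, against its stop (value of joint clamp_arm below 0.06 rad), for 0.1 s.
3. the knob's clutch has clicked with the pad tight on the block (value of joint clamp_arm below 0.06 rad and value of joint torque_knob above 0.44 rad and contact force between pad_foot and charcoal_block above 8 N), for 0.1 s.
At the end, for the whole second after the job is handed in: The block lies on the plate within 3 mm of its place against the three pins, square within 0.06 rad; the arm is within 0.06 rad of its stop; the clutch has slipped at least one click (0.44 rad); the pad presses on the block with over 8 N; block and knob are at rest (all of step 3 and x of charcoal_block in the frame of seat between -0.003 and 0.003 m and y of charcoal_block in the frame of seat between -0.003 and 0.003 m and z of charcoal_block in the frame of seat between -0.003 and 0.003 m and angle between the y axis of charcoal_block and the x axis of seat, either way round below 0.06 rad and linear speed of charcoal_block below 0.02 m/s and velocity of joint torque_knob below 0.2 rad/s); the robot touches nothing.
It fails at once if the knob is clicked round more than seven clicks (3.9 rad) (value of joint torque_knob above 3.9 rad).
It fails at once if a bystander (sanding block or jar) is pushed more than 30 mm from its place (distance of any of sanding_block, rivet_jar from where it was at the start of the episode above 0.03 m).
It also fails if it takes over 72 s, if anything falls off the work surface, if the arm or the gripper's body presses on something with over 40 N, if the wrist force passes 120 N, or if a joint passes its speed limit or range.

## Working session

There is one attempt and no reset: what is moved stays moved. The work goes in short steps, each a Python script; the robot and the scene stay as the last script left them, time stands still between calls to the robot, and variables do not carry over. Pictures are saved under pics/ and viewed, at most 10 in all, crops included, and the job is handed in when it is done.

```bash
ls; mkdir -p pics
python3 - <<'E'
from station import env, viewer
import cv2
for n in("top","scene"):
    cv2.imwrite(f"pics/{n}0.png",viewer.camera(n)); p=viewer.camera_params(n); print(n,p)
print(viewer.camera_params("wrist")); print(env.read_state())
E
```

```text
pics
top {'fx': 432.5157249429572, 'fy': 432.5157249429572, 'cx': 251.7630766565526, 'cy': 190.61609364405464, 'pose': array([[-1.07540259e-02,  9.92304067e-01, -1.23357160e-01,
         3.85483353e+02],
       [-9.99912860e-01, -1.16161653e-02, -6.27186308e-03,
         6.08129914e+01],
       [-7.65653241e-03,  1.23278963e-01,  9.92342519e-01,
         1.44292040e+03],
       [ 0.00000000e+00,  0.00000000e+00,  0.00000000e+00,
         1.00000000e+00]])}
scene {'fx': 476.7059560416675, 'fy': 476.7059560416675, 'cx': 253.63307535961664, 'cy': 188.47555499563967, 'pose': array([[ 8.45519089e-01,  3.15724502e-01, -4.30599012e-01,
        -2.03757110e+02],
       [-5.33504502e-01,  4.66788829e-01, -7.05323426e-01,
        -1.14551960e+03],
       [-2.16890788e-02,  8.26090932e-01,  5.63119308e-01,
         1.05413688e+03],
       [ 0.00000000e+00,  0.00000000e+00,  0.00000000e+00,
         1.00000000e+00]])}
{'fx': 333.07738509258655, 'fy': 333.07738509258655, 'cx': 259.7282638969708, 'cy': 194.66636290929588, 'tool_from_camera': array([[-4.88184345e-04,  9.60627566e-01,  2.77838878e-0
[... 299 characters left out ...]
1, 'qpos': array([ 1.21499936e+00,  4.23760248e-01,  1.63061303e+00, -3.20530487e-06,
        1.08858871e+00, -1.89984717e-02]), 'dq': array([-5.58849410e-05, -1.46266453e-03, -2.30515749e-03,  1.13954033e-03,
        1.04855422e-03,  7.50276275e-04]), 'tau': array([ 4.44158413e-04, -5.45614314e+01, -2.74323857e+01,  6.45588362e-02,
        1.88683852e-02, -3.96240625e-05]), 'tool_pos': array([206.35146719, 589.44748364, 240.68222944]), 'orientation': array([ 1.67603682e-01,  9.85854217e-01, -6.72943225e-04, -1.26160586e-04]), 'force': array([ 0.29720765, -0.09141254, -0.05266493]), 'wrist_torque': array([ 0.01494915, -0.00141997, -0.03341584]), 'grip_force': 0.0, 'width': 87.85999291911337}
```

View pics/top0.png

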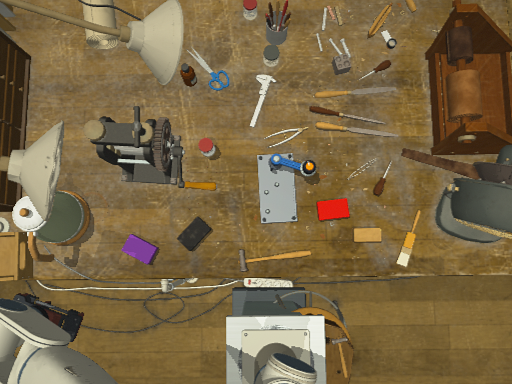

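View pics/scene0.png

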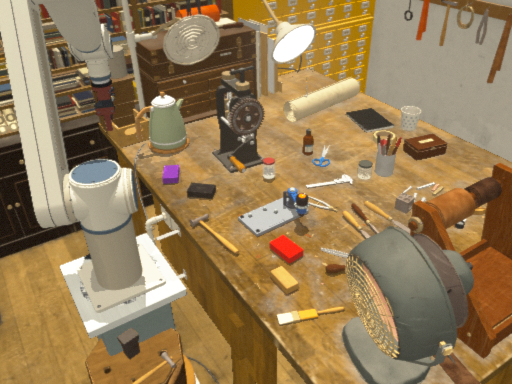

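Top view: black block at (195,233). Lookalikes are the purple block (140,249), the red block (333,209) and the tan sanding block (367,235). The plate is at (277,187), the post at about (275,160), the knob at (309,168) and the red-lid jar at (206,147). I choose the black one at (195,233), and will measure it and check it in a close crop from the wrist camera.

```bash
cat > h.py <<'E'
from station import env, set_gripper, viewer, workorder
import numpy as np, cv2
from scipy.spatial.transform import Rotation as R
def campose(n):
    p=viewer.camera_params(n)
    if n!="wrist": return p,p["pose"]
    s=env.read_state(); T=np.eye(4); T[:3,:3]=R.from_quat(s["orientation"]).as_matrix(); T[:3,3]=s["tool_pos"]
    return p,T@p["tool_from_camera"]
def shot(n):
    p,P=campose(n); return viewer.camera(n),p,P
def cast(uv,z,p,P):
    uv=np.atleast_2d(np.asarray(uv,float))
    d=np.c_[(uv[:,0]-p["cx"])/p["fx"],-(uv[:,1]-p["cy"])/p["fy"],-np.ones(len(uv))]@P[:3,:3].T
    return P[:3,3]+d*((z-P[2,3])/d[:,2])[:,None]
def proj(X,p,P):
    c=(np.atleast_2d(X)-P[:3,3])@P[:3,:3]
    return np.c_[p["cx"]-p["fx"]*c[:,0]/c[:,2],p["cy"]+p["fy"]*c[:,1]/c[:,2]]
def quat(a):  # tool down, tool y axis (closing line) at angle a in world xy
    y=np.array([np.cos(a),np.sin(a),0]); z=np.array([0,0,-1.])
    return R.from_matrix(np.c_[np.cross(y,z),y,z]).as_quat()
def blob(mask,minarea=30):
    c=cv2.findContours(mask.astype(np.uint8),cv2.RETR_EXTERNAL,cv2.CHAIN_APPROX_NONE)[0]
    return sorted([k for k in c if cv2.contourArea(k)>minarea],key=cv2.contourArea,reverse=True)
def rect_world(c,z,p,P):
    (cx,cy),(w,h),a=cv2.minAreaRect(cast(c[:,0],z,p,P)[:,:2].astype(np.float32))
    if w<h: w,h,a=h,w,a+90
    return np.array([cx,cy]),w,h,np.deg2rad(a)%np.pi  # angle of the long side
E
python3 - <<'E'
from h import *
im,p,P=shot("top")
# block
m=np.zeros(im.shape[:2],bool); m[205:262,165:225]=True
mask=m&(im.max(2)<62)
print("block",rect_world(blob(mask)[0],29,p,P))
hsv=cv2.cvtColor(im,cv2.COLOR_BGR2HSV)
m[:]=False; m[148:228,250:302]=True
mask=m&(hsv[...,1]<60)&(hsv[...,2]>110)
mask=cv2.morphologyEx(mask.astype(np.uint8),cv2.MORPH_OPEN,np.ones((3,3)))
print("plate",rect_world(blob(mask)[0],14,p,P))
m[:]=False; m[150:185,295:325]=True
mask=m&(hsv[...,0]>8)&(hsv[...,0]<20)&(hsv[...,1]>170)&(hsv[...,2]>170)
for c in blob(mask,5): print("knob",cast([c[:,0].mean(0)],126,p,P))
print("jar",cast([206,146],76,p,P),"sand",cast([367,235],27,p,P))
s=env.read_state(); print(env.ik([450,200,250],quat(0)),env.ik([450,200,250],quat(np.pi/2)))
E
```

```text
block (array([420.58859253, 256.97341919]), 99.30780029296875, 67.24380493164062, np.float64(2.383436031561793))
plate (array([573.24987793, -12.14873505]), 228.68443298339844, 119.27079010009766, np.float64(0.04312540809187216))
knob [[ 624.09412365 -108.64776024  126.        ]]
jar [[702.2887632 215.6450053  76.       ]] sand [[ 411.72502852 -303.2746169    27.        ]]
[ 3.94056738e-01  2.16628504e-01  1.90920269e+00 -4.44089210e-16
  1.01576146e+00  3.94056738e-01] [ 3.94056738e-01  2.16628504e-01  1.90920269e+00 -4.44089210e-16
  1.01576146e+00 -1.17673959e+00]
```

Run:
```python
from h import *
b=np.array([421,257]); a=2.383-np.pi/2
env.reach([*b,200],quat(a)); env.hold(.3)
im,p,P=shot("wrist"); cv2.imwrite("pics/w_block.png",im)
u=proj([[*b,29]],p,P)[0]; print("exp px",u,env.read_state()["tool_pos"],env.read_state()["qpos"][5])
mask=im.max(2)<62
for c in blob(mask,800): 
    print(c[:,0].mean(0),rect_world(c,29,p,P))
env.reach([540,-14,280],quat(np.pi/2+.043)); env.hold(.3)
im,p,P=shot("wrist"); cv2.imwrite("pics/w_fix.png",im)
print("seat px",proj([[528,-14,14],[658,-8.5,14],[496,22,26],[560,24,26],[584,-12,26]],p,P).round(), env.read_state()["time_s"])
cv2.imwrite("pics/two.png",np.hstack([cv2.imread("pics/w_block.png")[:,56:456],im[:,56:456]]))
```

```text
exp px [258.53289216 179.9167505 ] [420.84929831 257.42982262 199.98527554] -0.2882338008711829
[ 49.18554688 329.80078125] (array([379.18331909, -38.09660339]), 145.5653839111328, 122.00173950195312, np.float64(2.3835052071711074))
[465.59706362 323.93964111] (array([700.42498779, 321.52001953]), 170.59938049316406, 109.57688903808594, np.float64(2.3835428243215047))
[252.25925926 186.79835391] (array([424.38659668, 243.66546631]), 63.93825149536133, 39.127628326416016, np.float64(2.3929781377475465))
[158.73684211 272.54385965] (array([420.11071777, 112.54055786]), 99.60021209716797, 29.984498977661133, np.float64(1.9043937053447417))
[361.12290503 272.40223464] (array([566.8192749 , 267.49957275]), 99.1262435913086, 29.957395553588867, np.float64(2.862784987488853))
seat px [[259. 152.]
 [259. 248.]
 [291. 128.]
 [289. 181.]
 [259. 198.]] 3.5667
```

View pics/two.png

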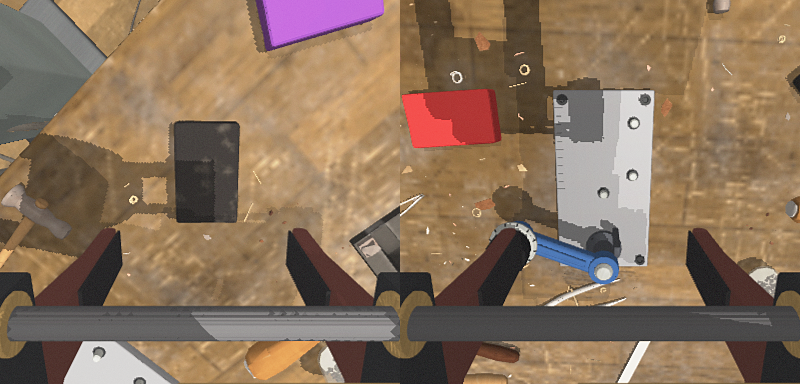

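Left crop: the black charcoal block, unmistakable, centred near full-image pixel (263,171), with only the purple block nearby. Right crop: the pins are at full-image (289,123), (288,175) and (259,193), and the arm points to -y. The pins sit about 5 px from where the top view predicts, so I'll view the fixture from opposite yaws to cancel any camera bias.

Run:
```python
from h import *
s0=np.array([525,-14.5]); th=.043; Rz=lambda t:np.array([[np.cos(t),-np.sin(t)],[np.sin(t),np.cos(t)]])
off=np.array([[-32,36],[32,36],[55.5,0]]); vis=[]
for k,a in enumerate((np.pi/2+th,-np.pi/2+th)):
    env.reach([*(s0+[10,15]),190],quat(a)); env.hold(.3)
    im,p,P=shot("wrist")
    g=cv2.cvtColor(im,cv2.COLOR_BGR2GRAY); pr=proj(np.c_[s0+off@Rz(th).T,[26]*3],p,P); L=[]; v=im.copy()
    for u in pr:
        x,y=u.round().astype(int); r=22; c=cv2.resize(g[y-r:y+r,x-r:x+r],None,fx=4,fy=4,interpolation=cv2.INTER_CUBIC)
        h=cv2.HoughCircles(c,cv2.HOUGH_GRADIENT,1,30,param1=120,param2=12,minRadius=15,maxRadius=30)
        if h is None: print("none",u); continue
        q=h[0,0]; uv=np.array([x-r,y-r])+(q[:2]+.5)/4-.5; L.append(cast(uv,26,p,P)[0,:2])
        print(u.round(1),uv.round(1),"r",q[2]/4,L[-1].round(1)); cv2.circle(v,tuple(uv.round().astype(int)),int(q[2]/4),(0,0,255),1)
    vis.append(v[60:360,56:456]); L=np.array(L)
    if len(L)==3:
        R2,_=R.align_vectors(np.c_[L-L.mean(0),[0]*3],np.c_[off-off.mean(0),[0]*3]); t=R2.as_euler('xyz')[2]
        print("seat",L.mean(0)-Rz(t)@off.mean(0),t)
# block from two opposite yaws
b=np.array([420,260])
for a in (.81,.81-np.pi):
    env.reach([*b,200],quat(a)); env.hold(.3)
    im,p,P=shot("wrist"); x,y=proj([[*b,29]],p,P)[0].astype(int)
    i=im.astype(int); mask=(i.max(2)<115)&(i.max(2)-i.min(2)<22); m=np.zeros_like(mask); m[y-85:min(y+75,235),x-70:x+70]=1
    mask=cv2.morphologyEx((mask&m).astype(np.uint8),cv2.MORPH_CLOSE,np.ones((7,7))); mask=cv2.morphologyEx(mask,cv2.MORPH_OPEN,np.ones((9,9)))
    c=blob(mask,500)[0]; print("block",c[:,0].min(0),c[:,0].max(0),rect_world(c,29,p,P))
print(env.read_state()["time_s"]); cv2.imwrite("pics/pins.png",np.hstack(vis))
```

```text
[283.2 133.5] [281.8 133. ] r 6.8 [491.1  18.7]
[282.  200.2] [281.2 196.8] r 7.35 [552.   21.9]
[245.2 222.8] [245.5 218.5] r 7.35 [575.9 -11.9]
seat [522.25388679 -15.22922775] 0.04480281055003181
[238.3 224.8] [238.5 220.8] r 7.075 [495.8  20. ]
[237.  160.7] [237.8 158. ] r 7.35 [558.   22.2]
[275.9 135.2] [275.5 134.8] r 5.575 [580.9 -11.7]
seat [527.14363989 -14.42975884] 0.032121353337946794
block [229 123] [293 224] (array([418.80337524, 263.81613159]), 99.90365600585938, 61.13384246826172, np.float64(2.3850987096093563))
block [229 124] [293 224] (array([418.96679688, 263.66537476]), 98.93925476074219, 61.15016174316406, np.float64(2.3803733297291743))
9.9
```

View pics/pins.png

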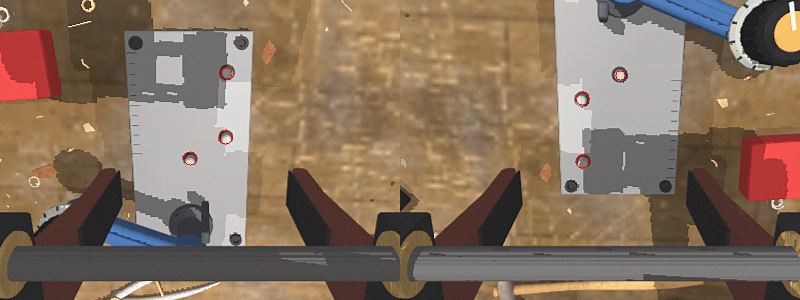

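Both views show all three pins circled correctly. Averaging the opposite yaws gives the seat at about (524.7,-14.8) with yaw 0.04. The block measures 100x61 mm, which matches the given size. Next: grasp, carry, place and push against the pins.

```bash
cat >> h.py <<'E'
S=np.array([524.7,-14.8]); TH=.04
def sw(x,y): # seat xy -> world xy
    c,s=np.cos(TH),np.sin(TH); return S+np.array([c*x-s*y,s*x+c*y])
def ws(q):
    c,s=np.cos(TH),np.sin(TH); d=np.asarray(q)[:2]-S; return np.array([c*d[0]+s*d[1],-s*d[0]+c*d[1]])
def st(tag=""):
    s=env.read_state(); print(tag,"t",round(s["time_s"],2),s["tool_pos"].round(1),"seat",ws(s["tool_pos"]).round(1),"F",s["force"].round(1),"w",round(s["width"],1),"gf",round(s["grip_force"],1)); return s
E
python3 - <<'E'
from h import *
q=quat(2.383-np.pi/2)
env.reach([420.7,262,110],q); print(env.move_l([420.7,262,22],rate=90,f_stop=8)); st("down")
set_gripper(50); st("grip")
env.move_l([420.7,262,175],rate=150); s=st("up")
if s["width"]>55:
    Q=quat(np.pi/2+TH)
    env.reach([*sw(-9,-7),175],Q); env.move_l([*sw(-9,-7),46],rate=120); st()
    print(env.move_l([*sw(-9,-7),32],rate=15,f_stop=3)); s=st("touch")
E
```

```text
False
down t 11.47 [421.  262.2  22.4] seat [-92.5 280.9] F [-0.4 -0.1 -0.1] w 87.5 gf 0.0
grip t 11.99 [420.7 262.   22.2] seat [-92.8 280.8] F [-0.2 -0.8  4. ] w 62.6 gf 30.0
up t 13.16 [420.1 261.7 174.2] seat [-93.4 280.4] F [-0.1  0.5 -2.7] w 62.3 gf 30.0
 t 15.64 [516.5 -22.1  46.6] seat [-8.5 -7. ] F [ 0.2 -0.1 -1.7] w 61.9 gf 30.0
True
touch t 16.31 [515.9 -22.2  36.2] seat [-9. -7.] F [-0.9 -0.5  5.2] w 62.6 gf 30.0
```

Run:
```python
from h import *
z=36.4
env.move_l([*sw(-9,-7),z],rate=10); env.hold(.2); st("z")
print(env.move_l([*sw(-9,6),z],rate=12,f_stop=5)); s=st("y"); y=ws(s["tool_pos"])[1]
print(env.move_l([*sw(12,y),z],rate=12,f_stop=5)); s=st("x"); env.hold(.2); st("x2")
im=viewer.camera("wrist"); cv2.imwrite("pics/pushed.png",im)
```

```text
z t 16.76 [515.9 -22.1  36.2] seat [-9.1 -7. ] F [ 0.4 -0.2 -2.4] w 62.6 gf 30.0
True
y t 17.43 [515.7 -15.   36.2] seat [-9.   0.1] F [ 0.  -2.5 -0.1] w 62.5 gf 30.0
True
x t 17.74 [515.7 -15.1  36.2] seat [-9.   0.1] F [-1.4  0.1  4.9] w 62.4 gf 30.0
x2 t 17.94 [515.6 -15.1  36.1] seat [-9.1  0.1] F [-0.5  0.1  5.6] w 62.5 gf 30.0
```

Run:
```python
from h import *
z=37.2; y=-.2
env.move_l([*sw(-9,y),z],rate=10); env.hold(.2); st("z")
print(env.move_l([*sw(14,y),z],rate=12,f_stop=6)); s=st("x"); x=ws(s["tool_pos"])[0]
print(env.move_l([*sw(x+.5,3),z],rate=8,f_stop=5)); s=st("y")
env.hold(.1); st()
```

```text
z t 18.47 [515.5 -15.4  37. ] seat [-9.2 -0.2] F [-0.5  0.5 -2.3] w 62.3 gf 30.0
True
x t 19.52 [525.6 -14.9  36.5] seat [ 0.9 -0.1] F [ 0.4  0.2 -2.1] w 62.0 gf 30.0
True
y t 19.77 [525.5 -14.6  36.4] seat [0.8 0.2] F [-0.1 -1.8  3.3] w 62.4 gf 30.0
 t 19.88 [525.5 -14.6  36.4] seat [0.8 0.2] F [ 0.8 -1.1  3.5] w 62.4 gf 30.0
```

Run:
```python
from h import *
set_gripper(82); st("open")
p0=env.read_state()["tool_pos"]
env.move_l([*p0[:2],190],rate=150); env.hold(.2)
im,p,P=shot("wrist"); st()
i=im.astype(int); m=(i.max(2)<110)&(i.max(2)-i.min(2)<22)
for nm,z in(("pins26",26),): print(proj(np.c_[[sw(-32,36),sw(32,36),sw(55.5,0)],[26]*3],p,P).round(1))
print("block corners if seated",proj(np.c_[[sw(a,b) for a,b in((50.5,31),(50.5,-31),(-50.5,-31),(-50.5,31))],[43]*4],p,P).round(1))
cv2.imwrite("pics/seated.png",cv2.resize(im[90:290,150:400],None,fx=3,fy=3,interpolation=cv2.INTER_CUBIC))
```

```text
open t 20.4 [524.8 -14.5  35.9] seat [0.1 0.3] F [ 0.6 -0.4 -0.4] w 81.8 gf 0.0
 t 21.82 [524.4 -14.5 189.3] seat [-0.3  0.3] F [ 0.2  1.3 -0.1] w 82.3 gf 0.0
[[298.3 149.2]
 [296.2 214.9]
 [259.3 237.3]]
block corners if seated [[292.2 239.4]
 [226.3 239.4]
 [223.2 130.3]
 [295.4 130.4]]
```

View pics/seated.png

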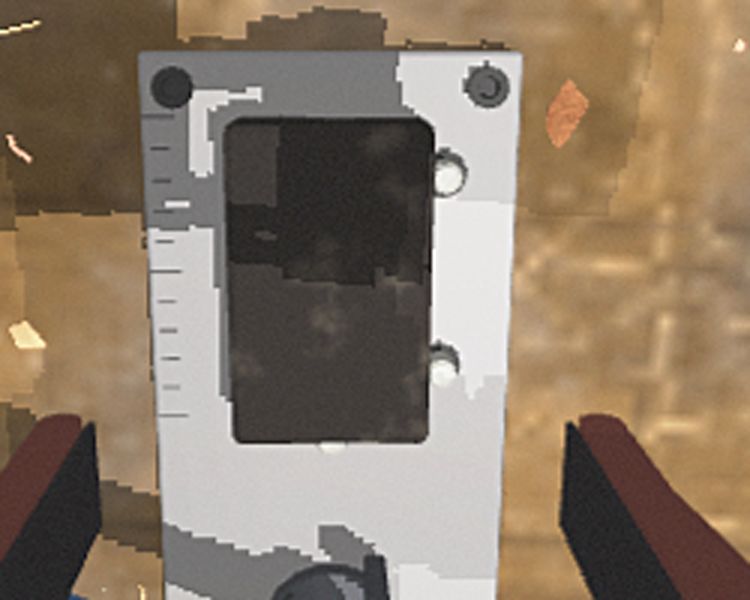

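The block sits against both +y pins (crop (448,173), (441,367)) and at the end pin (332,446). A gentle closed-finger push on both open sides will confirm it.

Run:
```python
from h import *
Q=quat(np.pi/2+TH)
set_gripper(0)
env.reach([*sw(-78,0),80],Q); env.move_l([*sw(-78,0),42],rate=120); env.hold(.1)
print(env.move_l([*sw(-52,0),42],rate=25,f_stop=5)); s=st("x")
env.move_l([*sw(-75,0),42],rate=120); env.move_l([*sw(-75,0),95],rate=200)
env.reach([*sw(0,-64),95],Q); env.move_l([*sw(0,-64),42],rate=150); env.hold(.1)
print(env.move_l([*sw(0,-34),42],rate=25,f_stop=5)); s=st("y")
env.move_l([*sw(0,-60),42],rate=120); env.move_l([*sw(0,-60),190],rate=200)
env.reach([*sw(0,0),190],Q); env.hold(.2)
im,p,P=shot("wrist"); st()
cv2.imwrite("pics/seated2.png",cv2.resize(im[90:290,150:400],None,fx=3,fy=3,interpolation=cv2.INTER_CUBIC))
hsv=cv2.cvtColor(viewer.camera("top"),cv2.COLOR_BGR2HSV)
p,P=campose("top"); m=np.zeros(hsv.shape[:2],bool); m[150:185,295:325]=True
for c in blob(m&(hsv[...,0]>8)&(hsv[...,0]<20)&(hsv[...,1]>170)&(hsv[...,2]>170),5): print("knob",cast([c[:,0].mean(0)],126,p,P), "post",sw(130,0))
```

```text
True
x t 24.94 [462.4 -17.3  41.8] seat [-62.3   0. ] F [0.3 0.2 0.5] w 0.3 gf 0.0
True
y t 27.57 [526.3 -55.1  41.9] seat [  0.  -40.4] F [-0.1 -2.3  1.7] w 0.7 gf 1.2
 t 29.38 [524.6 -15.6 189.6] seat [-0.1 -0.8] F [-0.3 -0.6  0.3] w 0.7 gf 0.0
```

View pics/seated2.png

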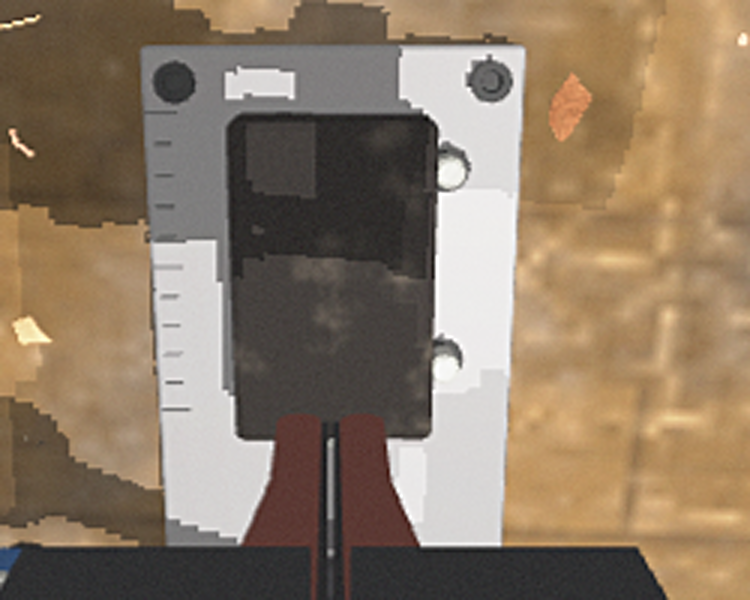

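Unchanged by the pushes: the block is flush with both side pins and its end is at the end pin. Next, a precise view of the knob.

```bash
cat >> h.py <<'E'
def knob(save=None):
    im,p,P=shot("wrist"); h=cv2.cvtColor(im,cv2.COLOR_BGR2HSV)
    m=(h[...,0]>6)&(h[...,0]<24)&(h[...,1]>150)&(h[...,2]>170); m[255:]=False
    m=cv2.morphologyEx(m.astype(np.uint8),cv2.MORPH_OPEN,np.ones((3,3)))
    B=[(cv2.minEnclosingCircle(c),c) for c in blob(m,60)]
    bias=2.5*R.from_quat(env.read_state()["orientation"]).as_matrix()[:2,0]
    for (c,r),k in B:
        w=cast(c,126,p,P)[0,:2]-bias; q=w-sw(130,0)
        print("knob px",np.round(c,1),"r",round(r,1),"world",w.round(1),"seat",ws(w).round(1),"R",np.hypot(*q).round(1),"phi",round(np.arctan2(-q[1],-q[0])-TH,3))
    if save: cv2.imwrite(save,im)
    return im,p,P
E
python3 - <<'E'
from h import *
for k in (0,): 
    env.reach([621,-110,230],quat(2.2)); set_gripper(60); st()
    knob("pics/knob.png")
E
```

```text
t 31.19 [ 621. -110.  230.] seat [ 92.4 -99. ] F [ 0.6 -0.2 -0.2] w 59.8 gf 0.0
```

View pics/knob.png

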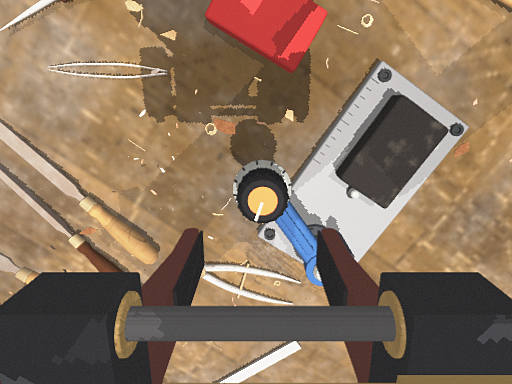

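The knob's orange disc is at (262,202), with its white line pointing to (258,215). My colour mask was too strict, so I'll loosen it.

```bash
sed -i 's/(h\[...,1\]>150)&(h\[...,2\]>170)/(h[...,1]>100)\&(h[...,2]>205)/' h.py
python3 - <<'E'
from h import *
im,p,P=knob(); print(cv2.cvtColor(im,cv2.COLOR_BGR2HSV)[202,268]); print(ws(cast([263,200],126,p,P)[0]), proj([[621,-110,126]],p,P))
E
```

```text
knob px [119.5 232. ] r 37.6 world [ 711.5 -183.4] seat [ 179.9 -176. ] R 182.9 phi 1.847
knob px [262.4 200.5] r 15.1 world [ 623.  -106.6] seat [ 94.5 -95.6] R 102.0 phi 1.216
knob px [113. 198.] r 6.4 world [ 689.5 -201.5] seat [ 157.2 -193.1] R 195.1 phi 1.711
[ 20 134 247]
[ 91.84944126 -96.83371971] [[260.30434598 199.11600888]]
```

```bash
cat >> h.py <<'E'
def kp(phi,r=105): return sw(130-r*np.cos(phi),-r*np.sin(phi))
E
python3 - <<'E'
from h import *
A=lambda f:1.9+.35*np.clip(f,0,1.2)/1.2
z=117
env.reach([*kp(1.216),160],quat(A(1.2))); print("dn",env.move_l([*kp(1.216),z],rate=60,f_stop=8)); s=st()
if s["tool_pos"][2]<119:
    for f in np.arange(1.08,.1,-.12):
        if env.move_l([*kp(f),z],rot=quat(A(f)),rate=90,f_stop=15): print("stopped",f); st(); break
    else:
        print(env.move_l([*kp(-.04),z],rot=quat(A(0)),rate=40,f_stop=6)); st()
        print(env.move_l([*kp(-.14),z],rate=20,f_stop=6)); s=st("stop"); 
        q=s["tool_pos"][:2]-sw(130,0); print("phi tcp",np.arctan2(-q[1],-q[0])-TH)
E
```

```text
dn False
 t 32.54 [ 622.3 -109.5  117.1] seat [ 93.7 -98.5] F [ 1.  -0.9  0.5] w 60.0 gf 0.0
False
 t 35.75 [549.8  -9.2 117. ] seat [25.3  4.6] F [-0.2  0.  -0.1] w 60.0 gf 0.0
True
stop t 36.17 [550.   -2.9 116.9] seat [25.8 10.9] F [ 1.2 -3.5  1. ] w 60.3 gf 1.9
phi tcp -0.10441966728231727
```

```bash
cat >> h.py <<'E'
def turn(d,n):
    out=[]
    for _ in range(n):
        q=env.read_state()["qpos"].copy()
        T0=turn.q if turn.q is not None else q
        T0=T0.copy(); T0[5]+=d; env.move_joints(T0); turn.q=T0
        s=env.read_state(); out.append((round(s["time_s"],2),round(s["qpos"][5],2),round(s["wrist_torque"][2],3),*s["force"].round(1)))
    return out
turn.q=None
E
python3 - <<'E'
from h import *
env.move_l([*sw(25,2),117],rate=60); set_gripper(30); st("grip")
for o in turn(.3,5): print(o)
st()
E
```

```text
grip t 36.92 [550.  -12.7 117.1] seat [25.4  1.1] F [ 0.2 -6.  -0.2] w 40.1 gf 30.0
(37.32, np.float64(-1.65), np.float64(-0.006), np.float64(0.5), np.float64(-5.6), np.float64(-0.4))
(37.71, np.float64(-1.34), np.float64(0.015), np.float64(1.4), np.float64(-8.4), np.float64(-0.7))
(38.1, np.float64(-1.04), np.float64(0.035), np.float64(-0.2), np.float64(-9.3), np.float64(0.1))
(38.49, np.float64(-0.74), np.float64(0.02), np.float64(-1.1), np.float64(-11.2), np.float64(0.3))
(38.88, np.float64(-0.44), np.float64(0.056), np.float64(-1.9), np.float64(-12.7), np.float64(1.6))
 t 38.88 [549.5 -14.3 117.1] seat [24.8 -0.4] F [ -1.9 -12.7   1.6] w 40.8 gf 30.0
```

Run:
```python
from h import *
for o in turn(.2,5): print(*o)
turn.q=None; 
for o in turn(.12,5): print(*o)
```

```text
39.19 -0.25 -0.028 -1.8 -5.0 1.1
39.5 -0.05 0.076 -1.5 -6.9 2.1
39.81 0.15 0.027 -2.9 -5.8 3.8
40.12 0.35 -0.046 -2.5 -6.4 3.5
40.42 0.55 -0.05 -4.0 -5.4 4.4
40.67 0.66 0.026 -2.0 -3.5 2.1
40.92 0.78 0.033 -3.0 -2.6 4.3
41.17 0.9 0.012 -3.6 -2.2 6.2
41.42 1.02 0.108 -3.0 -2.4 6.1
41.67 1.14 0.015 -2.4 -0.6 6.4
```

Run:
```python
from h import *
turn.q=None
for _ in range(5):
    o=turn(.1,1)[0]; v=[];t=[]
    for k in range(5): env.hold(.02); s=env.read_state(); v.append(s["wrist_torque"][2]); t.append(s["tau"][5])
    print(o[0],o[1],"tz",np.round(np.mean(v),3),"tau6",np.round(np.mean(t),3),o[3:])
```

```text
41.92 1.24 tz -0.019 tau6 0.045 (np.float64(-2.8), np.float64(-1.8), np.float64(3.1))
42.26 1.34 tz 0.019 tau6 0.113 (np.float64(-3.7), np.float64(-0.8), np.float64(3.9))
42.59 1.44 tz 0.097 tau6 0.178 (np.float64(-3.9), np.float64(2.1), np.float64(4.4))
42.92 1.54 tz 0.019 tau6 0.113 (np.float64(-2.1), np.float64(3.6), np.float64(5.2))
43.26 1.64 tz -0.047 tau6 0.026 (np.float64(-4.0), np.float64(4.2), np.float64(3.4))
```

The joint-6 torque rose to 0.18 Nm and fell back over half a radian, which is the clutch clicking. I'll release and check the line against the collar marks.

Run:
```python
from h import *
set_gripper(64); st("open"); p0=env.read_state()["tool_pos"]
env.move_l([*p0[:2],175],rate=150)
env.reach([*sw(60,0),200],quat(np.pi/2+TH)); env.hold(.2); st()
im,p,P=knob(); u=proj([[*sw(25,0),126]],p,P)[0]; print(u)
x,y=u.astype(int); x0,y0=max(x-60,0),max(y-50,0)
cv2.imwrite("pics/line.png",cv2.resize(im[y0:y0+110,x0:x0+130],None,fx=5,fy=5,interpolation=cv2.INTER_CUBIC)); print(x0,y0)
```

```text
open t 43.92 [547.9 -14.1 117.2] seat [23.2 -0.3] F [-0.2 -0.1  0.7] w 63.9 gf 0.0
 t 47.42 [584.7 -12.4 200. ] seat [60. -0.] F [ 0.1 -0.3 -0.7] w 64.1 gf 0.0
knob px [248.  163.9] r 10.3 world [554.1 -21.2] seat [29.1 -7.6] R 101.2 phi 0.075
[259.43811316 161.48056144]
199 111
```

View pics/line.png

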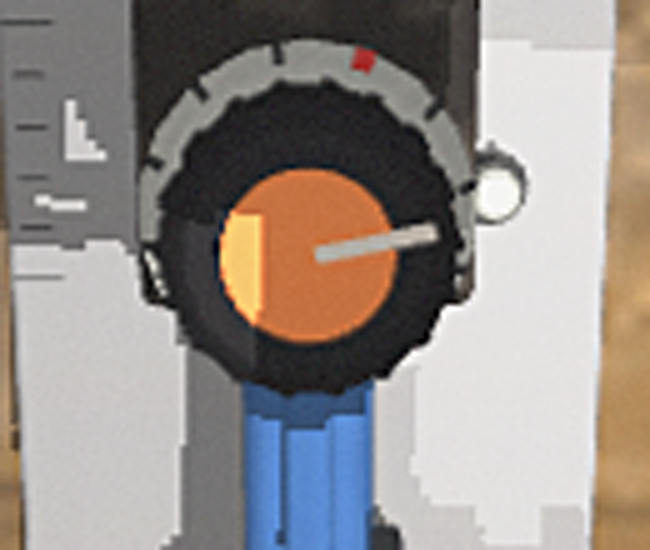

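The white line stands 60° clockwise of the red mark, so it is two clicks on. The knob disc centre is at pixel (260.6,162) and the arm at its stop would put it at (259.4,161.5), so the arm is at its stop. The robot is clear, so I'm handing in.

```bash
python3 -c "
from station import workorder
print(workorder.sign_off())"
```

```text
the job is handed in; nothing more can be done
None
```

I handed the job in at about 47 s of the 72 s allowed: the block is against all three pins, the arm is at its stop, and the clutch clicked twice, one more than needed. Pad force was not measured directly; I inferred it from the clicks.

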